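Line the milk pitchers up by size on the draining tray

TASK

Tidy the espresso bar: line up the four steel milk pitchers on the draining tray in order of size, the smallest next to the rinser and the largest next to the knock box, each standing upright in the middle of its own round black seat with its handle pointing to the front of the tray (the robot's side). Set each one down gently: do not drop it or tip it over.

Things in the scene. Friction and masses are not known exactly. Their poses are not given: they have to be found in the camera images.
- pitcher_1: The smallest of four open steel milk pitchers, 58 mm high, upright, loose, 100 g. Straight round neck 44 mm across from 28 mm up to the rim; belly 54 mm. Strap handle along its -x, to 53 mm from the axis, top 6 mm under the rim; pouring lip at +x. Grip the neck along y. Origin: centre of underside, z up. At the start the handle points to the robot (world -x) within 35 degrees.
- pitcher_2: The second smallest of four open steel milk pitchers, 76 mm high, upright, loose, 150 g. Straight round neck 52 mm across from 36 mm up to the rim; belly 64 mm. Strap handle along its -x, to 58 mm from the axis, top 6 mm under the rim; pouring lip at +x. Grip the neck along y. Origin: centre of underside, z up. At the start the handle points to the robot (world -x) within 35 degrees.
- pitcher_3: The second largest of four open steel milk pitchers, 94 mm high, upright, loose, 220 g. Straight round neck 59 mm across from 45 mm up to the rim; belly 73 mm. Strap handle along its -x, to 62 mm from the axis, top 6 mm under the rim; pouring lip at +x. Grip the neck along y. Origin: centre of underside, z up. At the start the handle points to the robot (world -x) within 35 degrees.
- pitcher_4: The largest of four open steel milk pitchers, 114 mm high, upright, loose, 300 g. Straight round neck 66 mm across from 55 mm up to the rim; belly 82 mm. Strap handle along its -x, to 67 mm from the axis, top 6 mm under the rim; pouring lip at +x. Grip the neck along y. Origin: centre of underside, z up. At the start the handle points to the robot (world -x) within 35 degrees.
- seat1: Fixed round black rubber seat with a grey ring, 94 mm across, the first of four alike in a row, from the -y end (robot's right), 108 mm apart, on a low steel tray (456 x 124 mm, rim 12 mm high). Origin: centre of underside, 11 mm above the counter; its top, where a pitcher stands, is 5 mm higher. y runs along the row; -x points to the tray's front (robot's side).
- seat2: Fixed round black rubber seat with a grey ring, 94 mm across, the second of four alike in a row, from the -y end (robot's right), 108 mm apart, on a low steel tray (456 x 124 mm, rim 12 mm high). Origin: centre of underside, 11 mm above the counter; its top, where a pitcher stands, is 5 mm higher. y runs along the row; -x points to the tray's front (robot's side).
- seat3: Fixed round black rubber seat with a grey ring, 94 mm across, the third of four alike in a row, from the -y end (robot's right), 108 mm apart, on a low steel tray (456 x 124 mm, rim 12 mm high). Origin: centre of underside, 11 mm above the counter; its top, where a pitcher stands, is 5 mm higher. y runs along the row; -x points to the tray's front (robot's side).
- seat4: Fixed round black rubber seat with a grey ring, 94 mm across, the fourth of four alike in a row, from the -y end (robot's right), 108 mm apart, on a low steel tray (456 x 124 mm, rim 12 mm high). Origin: centre of underside, 11 mm above the counter; its top, where a pitcher stands, is 5 mm higher. y runs along the row; -x points to the tray's front (robot's side).
- rinser: Fixed pitcher rinser standing at one end of the row of seats, 138 mm beyond the centre of the last seat (at either end, it varies): a low square steel basin 110 x 110 mm, 26 mm high, with a black round well and a steel cross over it. Origin: centre of the underside.
- knockbox: Fixed knock box at the other end of the row, 138 mm beyond the last seat: an open black drum 106 mm in diameter and 92 mm high with an orange-sleeved bar across its mouth. Origin: centre of the underside.
Mind the look-alikes: they are no part of the job. What is shaped like the pitcher_4 but red is not meant.

How it is judged:
By the outcome, as a careful person would: the job done as asked, in the order asked, and still so for the second after the job is handed in, with the robot touching nothing.
It also fails if it takes over 102 s, if anything falls off the work surface, if the arm or the gripper's body presses on something with over 40 N, if the wrist force passes 120 N, or if a joint passes its speed limit or range.

ROBOT

A 6-joint arm with a two-finger parallel gripper is mounted at the origin on the work surface. World frame = base frame: x ahead of the robot, y to its left, z up, the work surface at z = 0. Lengths are in m, angles in rad, forces in N, time in s.
With the tool pointing down it reaches from about 0.3 to 0.875 m from the base axis. Payload 6.4 kg.
Tool frame: the origin (TCP) lies midway between the tips of the shut fingers; the grasp point (between the pads) lies 19 mm behind it; z points along the fingers, y is the direction in which the jaws open and shut (so a half turn about z gives the same grasp; the last joint's range is limited). The gripper opens to 85 mm and grips with 20 to 120 N. Pads are 22 mm wide; open, the fingers measure 114 mm over their backs; the gripper's body (76 mm by 85 mm) begins 54 mm behind the grasp point. The pads swing forward as they close: fully open they stand 13 mm farther back than shut.
Start: joints at [1.043, 0.181, 1.607, -0, 1.354, -0.206], TCP at [0.182, 0.546, 0.231] pointing down, gripper open.
Joint ranges: [-2.99, 2.99], [-0.89, 2.07], [0.3, 2.58], [-1.14, 4.28], [0, 2.63], [-3.12, 3.12]. Speed limits (rad/s): [2.57, 2.57, 3.01, 3.14, 3.14, 3.14].

INTERFACE

Orientations are given as a unit quaternion [w, x, y, z].
In Python, from bench import observe, grab_frame, camera_info, job_done gives the robot as it stands. The module is installed in compiled form; this text tells all that it offers.
- The arm moves only by the tool apply_moves, never from a script. Its argument "increments" is a list of rows, each an object with "linear": the shift along the tool's x, y, z normalised to -1 to 1, where 1 is 0.25 m, a list of three; "delta_rot": the turn, a rotation vector about the tool's x, y, z normalised to -1 to 1, where 1 is pi rad, a list of three. A call has exactly 5 rows; each row shifts and turns the commanded pose from where the row before left it, along the tool's axes as they then stand; what a row does not reach is not made up. A row lasts 1/8 s, in which the tool goes at most 62.5 mm and 10.7 degrees, less where a joint would pass 70% of its speed; a pose out of reach is approached as far as the arm can. A call with a number of a shift or a turn outside -1 to 1 is refused whole. A call with a gripper value outside its range is refused whole. "hand" is the closure, from -1 (fully open) to 1 (shut), set as the call begins (left out, the last holds). The fingers move at their own pace and stop on an object; "squeeze" is the grip in N (left out, the last holds). Time passes only in rows, so rows that do not move let the fingers close, or fill a call up. It gives the time, the measured TCP pose, the force and the opening at its end, in the units of the state.
- observe(): the state, without advancing time (a new reading comes with each control period).
- grab_frame(name): name is "scene" or "top"; returns the picture (384x512x3 uint8, blue, green, red); there is no depth.
- camera_info(name): a dict with "fx", "fy", "cx", "cy" (pixels), "R" (3x3) and "t" (3): a world point X has camera coordinates R X + t. Camera axes: x right, y down, z forward; pixel columns grow to the right and rows downward; lengths in m; the calibration is good to about 2 mm. A picture is of the moment at which its call begins. camera_info takes no time and is no camera call.
- job_done(): hands the job in, once; it reports no verdict.
The state is a dict: "t": time; "q": joint angles; "qd": joint speeds; "joint_efforts": joint torques, N m; "position": TCP position; "tool_rot": TCP orientation; "wrist_force": force on the tool from outside, world axes, zero at the start; "moment": the same for the moment, N m; "finger_gap": opening from 0.0 (shut) to 1.0 (fully open).
Only numpy, scipy, OpenCV 4.12 (cv2) and the standard library are available. Lean on these libraries where they do the work, as an engineer would, in place of code of your own. Each camera call takes 0.05 s, during which the arm holds its last target. There are 200 camera calls.

## Working session

There is one attempt and no reset: what is moved stays moved. The work goes in short steps, Python scripts to look and compute and a tool call to move; the robot and the scene stay as the last step left them, time stands still between calls to the robot, and variables do not carry over. Pictures are saved under pics/ and viewed, about 12 in all and at most 16, crops included, and the job is handed in when it is done.

Besides the shell and the picture viewer there is one more tool, called after "Emit:" as name([rows], argument=value, ...), one row to a line, values as JSON. apply_moves: Moves the arm, as the interface text tells. Its arguments: {"type":"object","properties":{"increments":{"type":"array"},"hand":{"type":"number"},"squeeze":{"type":"number"}},"required":["increments"]}

```bash
mkdir -p pics; python3 - <<'E'
from bench import *
import cv2
s=observe();print(s)
for n in("scene","top"):
    cv2.imwrite(f"pics/{n}0.png",grab_frame(n)); c=camera_info(n);print(n,c)
E
```

```text
{'t': 0.0, 'q': array([ 1.04269983e+00,  1.81540411e-01,  1.60801602e+00, -1.15398472e-05,
        1.35382557e+00, -2.06292843e-01]), 'qd': array([-1.56796067e-03,  7.17926805e-05, -1.72510976e-04,  9.36123228e-04,
       -2.28317783e-03,  7.57356913e-04]), 'joint_efforts': array([ 4.59475796e-04, -4.44884670e+01, -3.51328254e+01, -2.27304186e-04,
        9.06517671e-03, -1.73481948e-05]), 'position': array([0.18155188, 0.54499005, 0.23038065]), 'tool_rot': array([-3.15929665e-04,  1.60207154e-01,  9.87083009e-01, -8.37058397e-04]), 'wrist_force': array([ 0.34196782, -0.52626677,  0.67826896]), 'moment': array([-0.02014299, -0.01373526,  0.00214681]), 'finger_gap': 0.9969266179825793}
scene {'fx': 390.1410694223858, 'fy': 390.1410694223858, 'cx': 251.79499230379813, 'cy': 192.300350721988, 'R': array([[-0.34228755,  0.93956488,  0.00755428],
       [ 0.74714342,  0.27704523, -0.60417104],
       [-0.56975077, -0.20115609, -0.79681885]]), 't': array([ 0.17192023, -0.35417434,  1.37718137])}
top {'fx': 407.9710348820618, 'fy': 407.9710348820618, 'cx': 259.79438393133813, 'cy': 196.09264749957538, 'R': array([[-0.02801876, -0.99948627, -0.01556124],
       [-0.98403132,  0.03031627, -0.17539468],
       [ 0.17577633,  0.01039841, -0.98437521]]), 't': array([0.02357869, 0.47217089, 0.9793964 ])}
```

View pics/scene0.png

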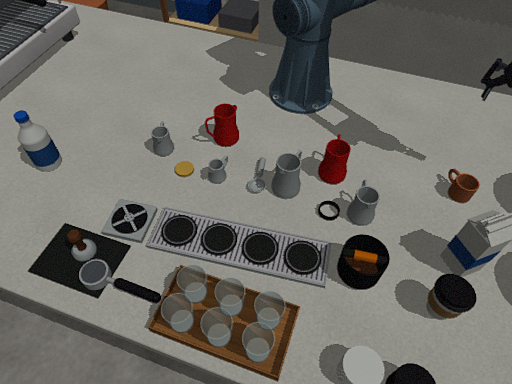

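View pics/top0.png

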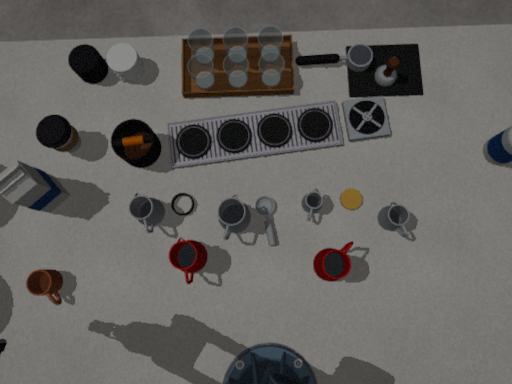

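The rinser is on the right in the top view, at (368,117), which is the -y end. That gives pitcher_1→seat1 (316,125), p2→seat2 (275,130), p3→seat3 (235,136) and p4→seat4 (193,142).

The steel candidates in the top view are (313,201), (397,215), (143,208) and (232,213). The red ones at (188,256) and (332,263) are decoys. I'll enlarge a crop to confirm.

```bash
python3 - <<'E'
import cv2,numpy as np
t=cv2.imread("pics/top0.png")[180:245,120:420]; 
a=[cv2.resize(t[:,:150],None,fx=5,fy=5,interpolation=cv2.INTER_CUBIC)[:,:750],cv2.resize(t[:,150:],None,fx=5,fy=5,interpolation=cv2.INTER_CUBIC)]
cv2.imwrite("pics/c1.png",cv2.convertScaleAbs(np.vstack(a)[:600+50],alpha=1.6)[:600])
s=cv2.imread("pics/scene0.png")[110:235,145:390]
cv2.imwrite("pics/c2.png",cv2.convertScaleAbs(cv2.resize(s,None,fx=3.2,fy=3.2,interpolation=cv2.INTER_CUBIC),alpha=1.4))
E
```

```text
(no output)
```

View pics/c1.png

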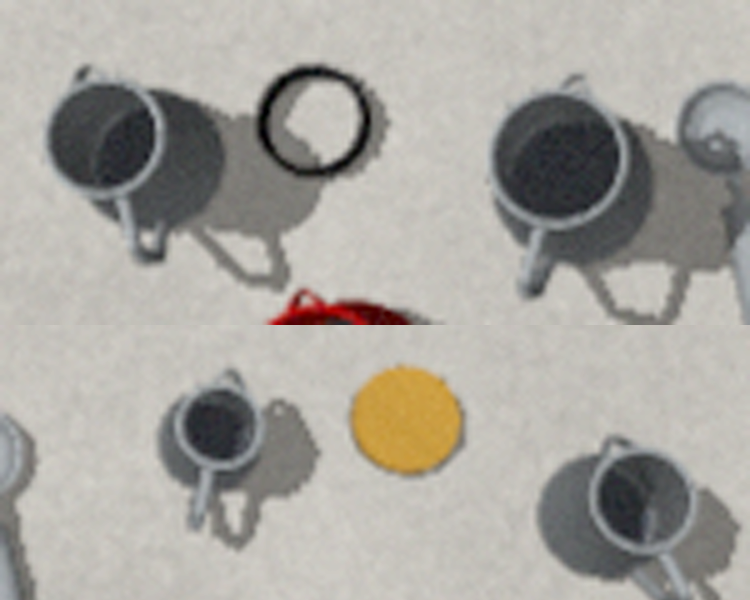

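View pics/c2.png

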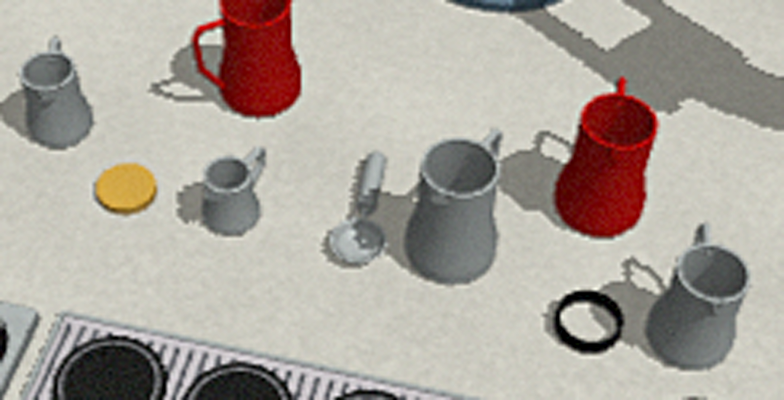

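The crops confirm four steel pitchers. Rim centres in the top view are p3 ≈(140.6,207.2), p4 ≈(231.6,211.2), p1 ≈(313.4,200) and p2 ≈(398,214.6). Rim radii of 11.4, 13.2, 8.4 and 10 px match the size order. The red jugs are excluded by colour. Next I'll triangulate the rims and the seats.

```bash
cat > h.py <<'E'
import numpy as np, cv2
from bench import *
def ray(n,u):
    c=camera_info(n);R,t=np.array(c["R"]),np.array(c["t"])
    d=R.T@np.array([(u[0]-c["cx"])/c["fx"],(u[1]-c["cy"])/c["fy"],1.]);return -R.T@t,d/np.linalg.norm(d)
def tri(ut,us):
    (a,d),(b,e)=ray("top",ut),ray("scene",us)
    s=np.linalg.lstsq(np.c_[d,-e],b-a,rcond=None)[0]
    p,q=a+s[0]*d,b+s[1]*e;return (p+q)/2,np.linalg.norm(p-q)
def onz(n,u,z):
    a,d=ray(n,u);return a+d*(z-a[2])/d[2]
def proj(n,X):
    c=camera_info(n);p=np.array(c["R"])@X+c["t"];return np.array([c["fx"]*p[0]/p[2]+c["cx"],c["fy"]*p[1]/p[2]+c["cy"]])
def pose():
    s=observe();w,x,y,z=s["tool_rot"]
    ax=np.array([1-2*(y*y+z*z),2*(x*y+w*z)]) # tool x in world
    return s["position"],np.arctan2(ax[1],ax[0]),s
def plan(target,yaw):
    """total linear (normalised) in tool axes for a down tool, and z turn; world target, tool-x heading"""
    p,h,s=pose();d=np.array(target)-p
    c,k=np.cos(h),np.sin(h)
    l=np.array([c*d[0]+k*d[1], k*d[0]-c*d[1], -d[2]])/.25  # tool x=(c,k), y=(k,-c), z down
    tz=-((yaw-h+np.pi)%(2*np.pi)-np.pi)/np.pi
    return l.round(4),round(tz,4)
E
python3 - <<'E'
from h import *
T=lambda p:(120+(p[0]+.5)/5-.5,180+(p[1]+.5)/5-.5)
B=lambda p:(270+(p[0]+.5)/5-.5,180+(p[1]-325+.5)/5-.5)
S=lambda p:(145+(p[0]+.5)/3.2-.5,110+(p[1]+.5)/3.2-.5)
d={1:(B((219,427)),S((228,174)),B((211,463)),B((195,525)),.058),2:(B((642,500)),S((48,71)),B((668,553)),B((690,594)),.076),
3:(T((105,138)),S((712,273)),T((122,197)),T((137,255)),.094),4:(T((560,158)),S((459,168)),T((543,228)),T((530,290)),.114)}
for k,(a,b,r,e,z) in d.items():
    X,g=tri(a,b);Z=onz("top",a,z);R=onz("top",r,z-.008);E=onz("top",e,z-.010)
    ang=lambda v:np.degrees(np.arctan2(v[1],v[0])).round(1)
    print(k,X.round(4),"gap",g.round(4),"top@z",Z.round(4),"handle dir centre->end",ang(E-Z),"root->end",ang(E-R),"len",np.linalg.norm((E-Z)[:2]).round(3))
top=cv2.imread("pics/top0.png");sc=cv2.imread("pics/scene0.png")
def blobs(im,box,th,lo):
    x0,y0,x1,y1=box;m=(im[y0:y1,x0:x1].max(2)<th).astype(np.uint8)
    m=cv2.morphologyEx(m,cv2.MORPH_CLOSE,np.ones((3,3),np.uint8));o=[]
    for c in cv2.findContours(m,cv2.RETR_EXTERNAL,cv2.CHAIN_APPROX_NONE)[0]:
        if cv2.contourArea(c)>lo:
            (cx,cy),ax,an=cv2.fitEllipse(c);o.append((cx+x0,cy+y0,ax))
    return o
bt=sorted(blobs(top,(168,98,342,170),70,300),key=lambda b:-b[0]); bs=sorted(blobs(sc,(148,205,332,285),70,300),key=lambda b:b[0])
print(bt);print(bs)
for a,b in zip(bt,bs):
    X,g=tri(a[:2],b[:2]);print(X.round(4),g.round(4),onz("top",a[:2],.016).round(4),onz("scene",b[:2],.016).round(4))
E
```

```text
1 [ 0.457  -0.1233  0.0539] gap 0.0022 top@z [ 0.456  -0.1217  0.058 ] handle dir centre->end 164.4 root->end 163.1 len 0.049
2 [ 0.4125 -0.3216  0.0711] gap 0.0016 top@z [ 0.4116 -0.3191  0.076 ] handle dir centre->end -153.6 root->end -154.6 len 0.05
3 [0.4463 0.2929 0.0889] gap 0.0026 top@z [0.4453 0.2927 0.094 ] handle dir centre->end -166.2 root->end -165.5 len 0.057
4 [0.4273 0.0748 0.1085] gap 0.0014 top@z [0.4263 0.0751 0.114 ] handle dir centre->end 165.3 root->end 166.9 len 0.062
[(315.11627197265625, 124.81746673583984, (33.74822998046875, 36.90305709838867)), (254.67153930664062, 132.89387893676758, (33.97816848754883, 85.46778869628906)), (188.82220077514648, 144.24431991577148, (34.3636589050293, 51.46010971069336))]
[(178.53979110717773, 230.4204559326172, (30.793842315673828, 37.213783264160156)), (218.51219177246094, 239.3126678466797, (32.27513885498047, 37.02708053588867)), (259.6128921508789, 247.74286270141602, (32.696189880371094, 37.390769958496094)), (303.63661193847656, 257.34327697753906, (34.27958297729492, 44.401580810546875))]
[ 0.6672 -0.1432  0.0082] 0.001 [ 0.6642 -0.1417  0.016 ] [ 0.6712 -0.1405  0.016 ]
[ 0.655  -0.0061  0.0212] 0.0528 [0.6472 0.0187 0.016 ] [ 0.6598 -0.0331  0.016 ]
[0.6355 0.1323 0.0413] 0.1199 [0.6218 0.193  0.016 ] [0.6464 0.0733 0.016 ]
```

```bash
python3 - <<'E'
from h import *
top=cv2.imread("pics/top0.png");sc=cv2.imread("pics/scene0.png")
def blobs(im,box,th,lo):
    x0,y0,x1,y1=box;m=(im[y0:y1,x0:x1].max(2)<th).astype(np.uint8)
    m=cv2.morphologyEx(m,cv2.MORPH_OPEN,cv2.getStructuringElement(2,(5,5)));o=[]
    for c in cv2.findContours(m,cv2.RETR_EXTERNAL,cv2.CHAIN_APPROX_NONE)[0]:
        if cv2.contourArea(c)>lo:
            (cx,cy),ax,an=cv2.fitEllipse(c);o.append((cx+x0,cy+y0,ax))
    return o
for th in (45,55):
  bt=sorted(blobs(top,(168,98,342,170),th,200),key=lambda b:-b[0]); bs=sorted(blobs(sc,(148,205,332,285),th,200),key=lambda b:b[0])
  print(len(bt),len(bs),[np.round(b[2],1) for b in bt+bs])
  if len(bt)==4==len(bs):
    P=[]
    for a,b in zip(bt,bs):
      X,g=tri(a[:2],b[:2]);print(np.round(a[:2],1),np.round(b[:2],1),X.round(4),g.round(4),onz("top",a[:2],.016).round(4),onz("scene",b[:2],.016).round(4));P.append(onz("top",a[:2],.016)[:2])
    P=np.array(P);print(np.linalg.norm(np.diff(P,axis=0),axis=1),np.degrees(np.arctan2(*(P[3]-P[0])[::-1])))
c=top[95:175,165:345];c=cv2.resize(c,None,fx=4.4,fy=4.4,interpolation=cv2.INTER_CUBIC);cv2.imwrite("pics/seats.png",cv2.convertScaleAbs(c,alpha=1.5))
E
```

```text
4 4 [array([25.9, 27.3]), array([25.9, 27.4]), array([26. , 27.6]), array([25.9, 27.7]), array([23. , 27.9]), array([24.1, 27.8]), array([24.7, 28.5]), array([25.1, 29.4])]
[314.5 124.2] [178.6 229.5] [ 0.6672 -0.1415  0.0137] 0.0022 [ 0.666  -0.1402  0.016 ] [ 0.6686 -0.1417  0.016 ]
[274.2 129.7] [218.5 238.1] [ 0.6553 -0.0341  0.0141] 0.0019 [ 0.6543 -0.0331  0.016 ] [ 0.6564 -0.0345  0.016 ]
[233.5 135.2] [259.8 247.1] [0.6434 0.0739 0.0142] 0.0019 [0.6426 0.0747 0.016 ] [0.6446 0.0733 0.016 ]
[193. 141.] [302.2 256.5] [0.6314 0.1814 0.0136] 0.0022 [0.6304 0.1821 0.016 ] [0.6331 0.1804 0.016 ]
[0.10768839 0.10844799 0.10808892] 96.29763657955681
4 4 [array([27.4, 29.1]), array([26.8, 29.6]), array([28. , 28.2]), array([27.3, 29.6]), array([23.1, 28.3]), array([24.5, 28. ]), array([25.2, 28.6]), array([25.6, 29.6])]
[314.5 123.6] [178.6 229.4] [ 0.668  -0.1411  0.0154] 0.0019 [ 0.6675 -0.1401  0.016 ] [ 0.6685 -0.1418  0.016 ]
[274.4 130.1] [218.6 238.2] [ 0.6547 -0.0344  0.0124] 0.0017 [ 0.6532 -0.0335  0.016 ] [ 0.6568 -0.0342  0.016 ]
[233.2 134.8] [259.9 247.3] [0.6443 0.0746 0.0151] 0.0023 [0.6437 0.0756 0.016 ] [0.6451 0.0736 0.016 ]
[193.  140.6] [302.3 256.5] [0.6321 0.1815 0.0146] 0.0018 [0.6314 0.1821 0.016 ] [0.6331 0.1807 0.016 ]
[0.10755711 0.10952487 0.1071937 ] 96.38589730775821
```

View pics/seats.png

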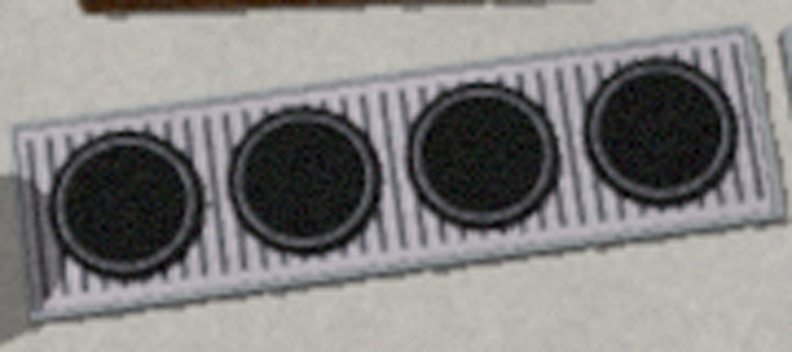

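Tray front heading is 186.3°. Seats are s1 (.6675,-.141), s2 (.6553,-.0338), s3 (.6436,.074) and s4 (.6318,.1813), with tops measured at about .014–.016. I'll start with pitcher_3, the nearest.

```bash
cat >> h.py <<'E'
def rows(wps,start=None):
    """wps: (x,y,z,heading_deg,nrows); prints world->tool increments per row (normalised)"""
    if start is None: p,h,_=pose()
    else: p,h=np.array(start[:3],float),np.radians(start[3])
    for x,y,z,hd,n in wps:
        d=(np.array([x,y,z])-p)/n; dh=((np.radians(hd)-h+np.pi)%(2*np.pi)-np.pi)/n
        for i in range(n):
            c,k=np.cos(h),np.sin(h);l=np.array([c*d[0]+k*d[1],k*d[0]-c*d[1],-d[2]])/.25
            print((l.round(3)+0).tolist(),round(-dh/np.pi,4)); h+=dh
        p=np.array([x,y,z]);print('-')
def st():
    p,h,s=pose();print("t",round(s["t"],2),"p",p.round(4),"head",np.degrees(h).round(2)%360,"gap",round(s["finger_gap"],3),"F",s["wrist_force"].round(1),"tilt",s["tool_rot"][[0,3]].round(4))
E
python3 -c "
from h import *
st();rows([(.446,.293,.16,193.8,10),(.446,.293,.048,193.8,5)])"
```

```text
t 0.1 p [0.1816 0.5451 0.2305] head 161.56 gap 0.999 F [-0.1 -0.1 -0.9] tilt [-0.0003 -0.0007]
[-0.132, -0.062, 0.028] -0.0179
[-0.129, -0.07, 0.028] -0.0179
[-0.124, -0.077, 0.028] -0.0179
[-0.12, -0.084, 0.028] -0.0179
[-0.115, -0.09, 0.028] -0.0179
[-0.11, -0.096, 0.028] -0.0179
[-0.104, -0.102, 0.028] -0.0179
[-0.098, -0.108, 0.028] -0.0179
[-0.092, -0.114, 0.028] -0.0179
[-0.085, -0.119, 0.028] -0.0179
-
[0.0, 0.0, 0.09] -0.0
[0.0, 0.0, 0.09] -0.0
[0.0, 0.0, 0.09] -0.0
[0.0, 0.0, 0.09] -0.0
[0.0, 0.0, 0.09] -0.0
-
```

Emit:
apply_moves([
  {"linear": [-0.132,-0.062,0.028],"delta_rot": [0,0,-0.018]},
  {"linear": [-0.129,-0.07,0.028],"delta_rot": [0,0,-0.018]},
  {"linear": [-0.124,-0.077,0.028],"delta_rot": [0,0,-0.018]},
  {"linear": [-0.12,-0.084,0.028],"delta_rot": [0,0,-0.018]},
  {"linear": [-0.115,-0.09,0.028],"delta_rot": [0,0,-0.018]},
], hand=-1, squeeze=30)

```text
t: 0.72
position: [0.3146, 0.4182, 0.1957]
tool_rot: [-0.0, 0.019, 1.0, -0.0]
wrist_force: [-0.6, 0.5, -0.2]
finger_gap: 0.999
```

Emit:
apply_moves([
  {"linear": [-0.11,-0.096,0.028],"delta_rot": [0,0,-0.018]},
  {"linear": [-0.104,-0.102,0.028],"delta_rot": [0,0,-0.018]},
  {"linear": [-0.098,-0.108,0.028],"delta_rot": [0,0,-0.018]},
  {"linear": [-0.092,-0.114,0.028],"delta_rot": [0,0,-0.018]},
  {"linear": [-0.085,-0.119,0.028],"delta_rot": [0,0,-0.018]},
])

```text
t: 1.35
position: [0.4469, 0.2925, 0.1607]
tool_rot: [-0.0, -0.122, 0.992, -0.0]
wrist_force: [-0.3, 0.1, 0.4]
finger_gap: 1.0
```

Emit:
apply_moves([
  {"linear": [0,0,0],"delta_rot": [0,0,0]},
  {"linear": [0,0,0],"delta_rot": [0,0,0]},
  {"linear": [0,0,0],"delta_rot": [0,0,0]},
  {"linear": [0,0,0],"delta_rot": [0,0,0]},
  {"linear": [0,0,0],"delta_rot": [0,0,0]},
])

```text
t: 1.98
position: [0.4461, 0.294, 0.1614]
tool_rot: [0.0, -0.122, 0.993, 0.0]
wrist_force: [-0.1, 0.3, 0.1]
finger_gap: 0.996
```

```bash
python3 -c "
from h import *
st();rows([(.446,.293,.048,193.8,5)])
for n in('top','scene'): cv2.imwrite(f'pics/a_{n}.png',grab_frame(n))
a=cv2.imread('pics/a_top.png')[140:280,70:270];b=cv2.imread('pics/a_scene.png')[110:250,290:490]
cv2.imwrite('pics/a.png',cv2.convertScaleAbs(cv2.resize(np.hstack([a,b]),None,fx=2,fy=2,interpolation=2),alpha=1.4))"
```

```text
t 1.98 p [0.4461 0.294  0.1614] head 194.01 gap 0.996 F [-0.1  0.3  0.1] tilt [0.0001 0.    ]
[0.0, -0.001, 0.091] 0.0002
[0.0, -0.001, 0.091] 0.0002
[0.0, -0.001, 0.091] 0.0002
[0.0, -0.001, 0.091] 0.0002
[0.0, -0.001, 0.091] 0.0002
-
```

View pics/a.png

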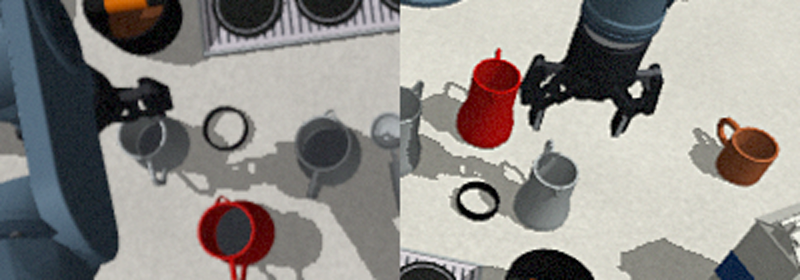

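```bash
python3 -c "
from h import *
p,h,s=pose()
for z in (0,.013): 
  X=p+[0,0,z]; y=np.array([np.sin(h),-np.cos(h),0])
  for k in (-.0425,0,.0425):
    u=proj('scene',X+k*y);w=proj('top',X+k*y);print(z,k,((u-[290,110])*2+[400,0]).round(),((w-[70,140])*2).round())"
```

```text
0 -0.0425 [535. 131.] [159. 114.]
0 0 [571. 134.] [122. 125.]
0 0.0425 [607. 137.] [ 84. 135.]
0.013 -0.0425 [538. 124.] [156. 112.]
0.013 0 [574. 127.] [118. 123.]
0.013 0.0425 [610. 130.] [ 80. 133.]
```

In the scene picture the gripper stands over pitcher_3. The projected fingertips at crop (538,124)/(610,130) match what I see to within a couple of mm. Descending and gripping.

Emit:
apply_moves([
  {"linear": [0,-0.002,0.09],"delta_rot": [0,0,0]},
  {"linear": [0,-0.002,0.09],"delta_rot": [0,0,0]},
  {"linear": [0,0,0.09],"delta_rot": [0,0,0]},
  {"linear": [0,0,0.09],"delta_rot": [0,0,0]},
  {"linear": [0,0,0.09],"delta_rot": [0,0,0]},
])

```text
t: 2.7
position: [0.4467, 0.2927, 0.0482]
tool_rot: [0.0, -0.122, 0.993, 0.0]
wrist_force: [-0.1, -0.6, 1.0]
finger_gap: 1.001
```

Emit:
apply_moves([
  {"linear": [0,0,0],"delta_rot": [0,0,0]},
  {"linear": [0,0,0],"delta_rot": [0,0,0]},
  {"linear": [0,0,0],"delta_rot": [0,0,0]},
  {"linear": [0,0,0],"delta_rot": [0,0,0]},
  {"linear": [0,0,0],"delta_rot": [0,0,0]},
], hand=1, squeeze=30)

```text
t: 3.32
position: [0.4469, 0.2927, 0.0492]
tool_rot: [0.0, -0.122, 0.993, 0.0]
wrist_force: [1.2, 0.4, -0.9]
finger_gap: 0.673
```

Emit:
apply_moves([
  {"linear": [0,0,0],"delta_rot": [0,0,0]},
  {"linear": [0,0,0],"delta_rot": [0,0,0]},
  {"linear": [0,0,0],"delta_rot": [0,0,0]},
  {"linear": [0,0,0],"delta_rot": [0,0,0]},
  {"linear": [0,0,0],"delta_rot": [0,0,0]},
])

```text
t: 3.95
position: [0.4469, 0.2927, 0.0491]
tool_rot: [0.0, -0.122, 0.993, 0.0]
wrist_force: [-0.7, -0.1, 5.6]
finger_gap: 0.679
```

```bash
python3 -c "
from h import *
st();p,h,s=pose();H=np.degrees(h)
print(p[2]);rows([(p[0],p[1],p[2]+.13,H,10),(.6436,.074,p[2]+.13,186.3,10),(.6436,.074,p[2]+.022,186.3,5)])"
```

```text
t 3.95 p [0.4469 0.2927 0.0491] head 193.96 gap 0.679 F [-0.7 -0.1  5.6] tilt [0.0002 0.    ]
0.049121608388188215
[0.0, 0.0, -0.052] 0.0
[0.0, 0.0, -0.052] 0.0
[0.0, 0.0, -0.052] 0.0
[0.0, 0.0, -0.052] 0.0
[0.0, 0.0, -0.052] 0.0
[0.0, 0.0, -0.052] 0.0
[0.0, 0.0, -0.052] 0.0
[0.0, 0.0, -0.052] 0.0
[0.0, 0.0, -0.052] 0.0
[0.0, 0.0, -0.052] 0.0
-
[-0.055, -0.104, 0.0] 0.0043
[-0.057, -0.103, 0.0] 0.0043
[-0.058, -0.102, 0.0] 0.0043
[-0.059, -0.102, 0.0] 0.0043
[-0.061, -0.101, 0.0] 0.0043
[-0.062, -0.1, 0.0] 0.0043
[-0.063, -0.099, 0.0] 0.0043
[-0.065, -0.098, 0.0] 0.0043
[-0.066, -0.097, 0.0] 0.0043
[-0.067, -0.096, 0.0] 0.0043
-
[0.0, 0.0, 0.086] -0.0
[0.0, 0.0, 0.086] -0.0
[0.0, 0.0, 0.086] -0.0
[0.0, 0.0, 0.086] -0.0
[0.0, 0.0, 0.086] -0.0
-
```

Gripped at gap 0.679×85 ≈ 58 mm, which matches the 59 mm neck. Lifting and carrying.

Emit:
apply_moves([
  {"linear": [0,0,-0.03],"delta_rot": [0,0,0]},
  {"linear": [0,0,-0.06],"delta_rot": [0,0,0]},
  {"linear": [0,0,-0.07],"delta_rot": [0,0,0]},
  {"linear": [0,0,-0.07],"delta_rot": [0,0,0]},
  {"linear": [0,0,-0.07],"delta_rot": [0,0,0]},
])

```text
t: 4.58
position: [0.4469, 0.2927, 0.1255]
tool_rot: [0.001, -0.122, 0.993, 0.0]
wrist_force: [0.6, -0.1, -1.5]
finger_gap: 0.679
```

Emit:
apply_moves([
  {"linear": [-0.055,-0.104,-0.07],"delta_rot": [0,0,0.0043]},
  {"linear": [-0.057,-0.103,-0.07],"delta_rot": [0,0,0.0043]},
  {"linear": [-0.058,-0.102,-0.07],"delta_rot": [0,0,0.0043]},
  {"linear": [-0.059,-0.102,0],"delta_rot": [0,0,0.0043]},
  {"linear": [-0.061,-0.101,0],"delta_rot": [0,0,0.0043]},
])

```text
t: 5.2
position: [0.5458, 0.1825, 0.1777]
tool_rot: [0.001, -0.088, 0.996, 0.0]
wrist_force: [0.6, -0.4, -1.5]
finger_gap: 0.672
```

Emit:
apply_moves([
  {"linear": [-0.062,-0.1,0],"delta_rot": [0,0,0.0043]},
  {"linear": [-0.063,-0.099,0],"delta_rot": [0,0,0.0043]},
  {"linear": [-0.065,-0.098,0],"delta_rot": [0,0,0.0043]},
  {"linear": [-0.066,-0.097,0],"delta_rot": [0,0,0.0043]},
  {"linear": [-0.067,-0.096,0],"delta_rot": [0,0,0.0043]},
])

```text
t: 5.82
position: [0.6436, 0.0732, 0.1772]
tool_rot: [0.0, -0.054, 0.999, -0.0]
wrist_force: [0.0, 0.5, -2.2]
finger_gap: 0.677
```

Emit:
apply_moves([
  {"linear": [0,0,0.08],"delta_rot": [0,0,0]},
  {"linear": [0,0,0.08],"delta_rot": [0,0,0]},
  {"linear": [0,0,0.08],"delta_rot": [0,0,0]},
  {"linear": [0,0,0],"delta_rot": [0,0,0]},
  {"linear": [0,0,0],"delta_rot": [0,0,0]},
])

```text
t: 6.45
position: [0.6431, 0.0744, 0.1165]
tool_rot: [0.0, -0.055, 0.999, -0.0]
wrist_force: [0.5, 0.5, -1.7]
finger_gap: 0.677
```

```bash
python3 -c "
from h import *
st();rows([(.6436,.074,.0491+.021,186.3,5)])
for n in('top','scene'): cv2.imwrite(f'pics/b_{n}.png',grab_frame(n))
a=cv2.imread('pics/b_top.png')[80:220,130:330];b=cv2.imread('pics/b_scene.png')[150:290,180:380]
cv2.imwrite('pics/b.png',cv2.convertScaleAbs(cv2.resize(np.hstack([a,b]),None,fx=2,fy=2,interpolation=2),alpha=1.4))"
```

```text
t 6.45 p [0.6431 0.0744 0.1165] head 186.26 gap 0.677 F [ 0.5  0.5 -1.7] tilt [ 0.0001 -0.    ]
[0.0, 0.0, 0.037] -0.0
[0.0, 0.0, 0.037] -0.0
[0.0, 0.0, 0.037] -0.0
[0.0, 0.0, 0.037] -0.0
[0.0, 0.0, 0.037] -0.0
-
```

View pics/b.png

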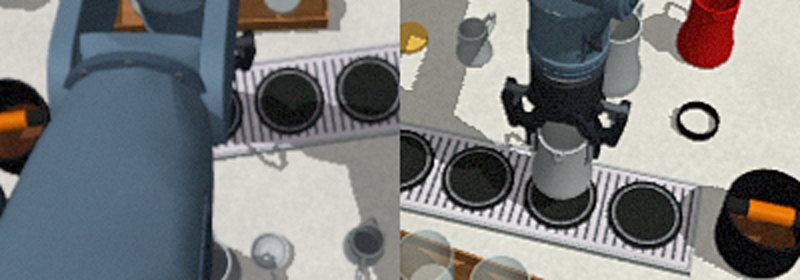

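The pitcher hangs upright over seat3 in the scene view, its base around crop (562,190) with the seat at (560,200). Lowering gently.

Emit:
apply_moves([
  {"linear": [0,0,0.045],"delta_rot": [0,0,0]},
  {"linear": [0,0,0.045],"delta_rot": [0,0,0]},
  {"linear": [0,0,0.045],"delta_rot": [0,0,0]},
  {"linear": [0,0,0.03],"delta_rot": [0,0,0]},
  {"linear": [0,0,0.02],"delta_rot": [0,0,0]},
])

```text
t: 7.18
position: [0.6428, 0.074, 0.0692]
tool_rot: [-0.0, -0.054, 0.999, 0.0]
wrist_force: [-0.4, 0.4, -2.4]
finger_gap: 0.675
```

Emit:
apply_moves([
  {"linear": [0,0,0.004],"delta_rot": [0,0,0]},
  {"linear": [0,0,0.004],"delta_rot": [0,0,0]},
  {"linear": [0,0,0.004],"delta_rot": [0,0,0]},
  {"linear": [0,0,0.004],"delta_rot": [0,0,0]},
  {"linear": [0,0,0],"delta_rot": [0,0,0]},
])

```text
t: 7.8
position: [0.643, 0.074, 0.0661]
tool_rot: [0.0, -0.054, 0.999, -0.0]
wrist_force: [-0.1, 0.7, -2.2]
finger_gap: 0.675
```

Emit:
apply_moves([
  {"linear": [0,0,0.003],"delta_rot": [0,0,0]},
  {"linear": [0,0,0.003],"delta_rot": [0,0,0]},
  {"linear": [0,0,0],"delta_rot": [0,0,0]},
  {"linear": [0,0,0],"delta_rot": [0,0,0]},
  {"linear": [0,0,0],"delta_rot": [0,0,0]},
])

```text
t: 8.43
position: [0.6433, 0.074, 0.0652]
tool_rot: [0.0, -0.054, 0.999, -0.0]
wrist_force: [-1.8, -0.3, 5.1]
finger_gap: 0.675
```

Contact at z=.0652, against .0651 predicted. Releasing, rising and heading to pitcher_4.

Emit:
apply_moves([
  {"linear": [0,0,0],"delta_rot": [0,0,0]},
  {"linear": [0,0,0],"delta_rot": [0,0,0]},
  {"linear": [0,0,0],"delta_rot": [0,0,0]},
  {"linear": [0,0,0],"delta_rot": [0,0,0]},
  {"linear": [0,0,0],"delta_rot": [0,0,0]},
], hand=-1)

```text
t: 9.05
position: [0.6431, 0.074, 0.0645]
tool_rot: [-0.0, -0.054, 0.999, -0.0]
wrist_force: [-0.6, 0.0, -0.1]
finger_gap: 0.997
```

Emit:
apply_moves([
  {"linear": [0,0,-0.05],"delta_rot": [0,0,0]},
  {"linear": [0,0,-0.1],"delta_rot": [0,0,0]},
  {"linear": [0,0,-0.12],"delta_rot": [0,0,0]},
  {"linear": [0,0,-0.12],"delta_rot": [0,0,0]},
  {"linear": [0,0,-0.12],"delta_rot": [0,0,0]},
])

```text
t: 9.68
position: [0.6433, 0.074, 0.1942]
tool_rot: [0.001, -0.054, 0.999, -0.0]
wrist_force: [0.6, 0.6, 0.3]
finger_gap: 1.001
```

```bash
python3 -c "
from h import *
st();rows([(.427,.075,.18,166,5),(.427,.075,.06,166,5)])"
```

```text
t 9.68 p [0.6433 0.074  0.1942] head 186.22 gap 1.001 F [0.6 0.6 0.3] tilt [ 0.0006 -0.0001]
[0.172, 0.02, 0.011] 0.0225
[0.173, 0.007, 0.011] 0.0225
[0.173, -0.005, 0.011] 0.0225
[0.172, -0.017, 0.011] 0.0225
[0.171, -0.029, 0.011] 0.0225
-
[0.0, 0.0, 0.096] -0.0
[0.0, 0.0, 0.096] -0.0
[0.0, 0.0, 0.096] -0.0
[0.0, 0.0, 0.096] -0.0
[0.0, 0.0, 0.096] -0.0
-
```

Emit:
apply_moves([
  {"linear": [0.172,0.02,0.011],"delta_rot": [0,0,0.0225]},
  {"linear": [0.173,0.007,0.011],"delta_rot": [0,0,0.0225]},
  {"linear": [0.173,-0.005,0.011],"delta_rot": [0,0,0.0225]},
  {"linear": [0.172,-0.017,0.011],"delta_rot": [0,0,0.0225]},
  {"linear": [0.171,-0.029,0.011],"delta_rot": [0,0,0.0225]},
])

```text
t: 10.3
position: [0.4256, 0.0751, 0.1791]
tool_rot: [0.001, 0.123, 0.992, -0.0]
wrist_force: [0.3, 0.5, 1.2]
finger_gap: 0.999
```

```bash
python3 -c "
from h import *
st();rows([(.427,.075,.06,166,5)])
for n in('top','scene'): cv2.imwrite(f'pics/c_{n}.png',grab_frame(n))
a=cv2.imread('pics/c_top.png')[90:230,130:330];b=cv2.imread('pics/c_scene.png')[130:270,180:380]
cv2.imwrite('pics/c.png',cv2.convertScaleAbs(cv2.resize(np.hstack([a,b]),None,fx=2,fy=2,interpolation=2),alpha=1.4))"
```

```text
t 10.3 p [0.4256 0.0751 0.1791] head 165.84 gap 0.999 F [0.3 0.5 1.2] tilt [ 0.0008 -0.    ]
[-0.001, 0.0, 0.095] -0.0002
[-0.001, 0.0, 0.095] -0.0002
[-0.001, 0.0, 0.095] -0.0002
[-0.001, 0.0, 0.095] -0.0002
[-0.001, 0.0, 0.095] -0.0002
-
```

View pics/c.png

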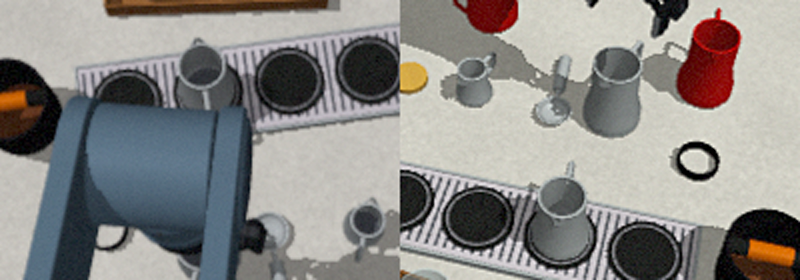

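Pitcher_3 stands centred on seat3 at crop (560,225). The gripper is clear over pitcher_4, so I'm descending.

Emit:
apply_moves([
  {"linear": [-0.003,0,0.095],"delta_rot": [0,0,0]},
  {"linear": [-0.003,0,0.095],"delta_rot": [0,0,0]},
  {"linear": [0,0,0.095],"delta_rot": [0,0,0]},
  {"linear": [0,0,0.095],"delta_rot": [0,0,0]},
  {"linear": [0,0,0.095],"delta_rot": [0,0,0]},
])

```text
t: 11.02
position: [0.4298, 0.0745, 0.0598]
tool_rot: [0.001, 0.122, 0.993, 0.0]
wrist_force: [-0.4, 0.2, -0.1]
finger_gap: 1.003
```

Emit:
apply_moves([
  {"linear": [0,0,0],"delta_rot": [0,0,0]},
  {"linear": [0,0,0],"delta_rot": [0,0,0]},
  {"linear": [0,0,0],"delta_rot": [0,0,0]},
  {"linear": [0,0,0],"delta_rot": [0,0,0]},
  {"linear": [0,0,0],"delta_rot": [0,0,0]},
], hand=1, squeeze=30)

```text
t: 11.65
position: [0.4283, 0.0747, 0.0599]
tool_rot: [0.0, 0.122, 0.993, -0.0]
wrist_force: [0.2, 0.4, -0.7]
finger_gap: 0.756
```

Emit:
apply_moves([
  {"linear": [0,0,0],"delta_rot": [0,0,0]},
  {"linear": [0,0,0],"delta_rot": [0,0,0]},
  {"linear": [0,0,0],"delta_rot": [0,0,0]},
  {"linear": [0,0,0],"delta_rot": [0,0,0]},
  {"linear": [0,0,0],"delta_rot": [0,0,0]},
])

```text
t: 12.28
position: [0.4284, 0.0747, 0.0598]
tool_rot: [0.0, 0.122, 0.993, 0.0]
wrist_force: [0.2, 1.8, 3.1]
finger_gap: 0.756
```

```bash
python3 -c "
from h import *
st();p,h,s=pose();z=p[2]
rows([(.6318,.1813,z+.10,186.3,10),(.6318,.1813,z+.022,186.3,5)],start=(p[0],p[1],z+.10,np.degrees(h)))"
```

```text
t 12.28 p [0.4284 0.0747 0.0598] head 165.97 gap 0.756 F [0.2 1.8 3.1] tilt [0.0003 0.    ]
[-0.069, 0.061, 0.0] -0.0113
[-0.071, 0.059, 0.0] -0.0113
[-0.073, 0.056, 0.0] -0.0113
[-0.075, 0.053, 0.0] -0.0113
[-0.077, 0.051, 0.0] -0.0113
[-0.078, 0.048, 0.0] -0.0113
[-0.08, 0.045, 0.0] -0.0113
[-0.081, 0.042, 0.0] -0.0113
[-0.083, 0.039, 0.0] -0.0113
[-0.084, 0.036, 0.0] -0.0113
-
[0.0, 0.0, 0.062] -0.0
[0.0, 0.0, 0.062] -0.0
[0.0, 0.0, 0.062] -0.0
[0.0, 0.0, 0.062] -0.0
[0.0, 0.0, 0.062] -0.0
-
```

Emit:
apply_moves([
  {"linear": [0,0,-0.03],"delta_rot": [0,0,0]},
  {"linear": [0,0,-0.07],"delta_rot": [0,0,0]},
  {"linear": [0,0,-0.1],"delta_rot": [0,0,0]},
  {"linear": [0,0,-0.1],"delta_rot": [0,0,0]},
  {"linear": [0,0,-0.1],"delta_rot": [0,0,0]},
])

```text
t: 12.9
position: [0.4275, 0.0747, 0.1602]
tool_rot: [-0.001, 0.122, 0.993, -0.0]
wrist_force: [0.9, -0.3, -2.7]
finger_gap: 0.758
```

Emit:
apply_moves([
  {"linear": [-0.069,0.061,0],"delta_rot": [0,0,-0.0113]},
  {"linear": [-0.071,0.059,0],"delta_rot": [0,0,-0.0113]},
  {"linear": [-0.073,0.056,0],"delta_rot": [0,0,-0.0113]},
  {"linear": [-0.075,0.053,0],"delta_rot": [0,0,-0.0113]},
  {"linear": [-0.077,0.051,0],"delta_rot": [0,0,-0.0113]},
])

```text
t: 13.52
position: [0.5302, 0.1283, 0.1592]
tool_rot: [-0.001, 0.033, 0.999, -0.0]
wrist_force: [-0.4, -0.6, -2.5]
finger_gap: 0.757
```

Emit:
apply_moves([
  {"linear": [-0.078,0.048,0],"delta_rot": [0,0,-0.0113]},
  {"linear": [-0.08,0.045,0],"delta_rot": [0,0,-0.0113]},
  {"linear": [-0.081,0.042,0],"delta_rot": [0,0,-0.0113]},
  {"linear": [-0.083,0.039,0],"delta_rot": [0,0,-0.0113]},
  {"linear": [-0.084,0.036,0],"delta_rot": [0,0,-0.0113]},
])

```text
t: 14.15
position: [0.6316, 0.1811, 0.1589]
tool_rot: [-0.001, -0.056, 0.998, -0.0]
wrist_force: [0.1, 1.0, -2.1]
finger_gap: 0.755
```

Emit:
apply_moves([
  {"linear": [0,0,0.05],"delta_rot": [0,0,0]},
  {"linear": [0,0,0.06],"delta_rot": [0,0,0]},
  {"linear": [0,0,0.06],"delta_rot": [0,0,0]},
  {"linear": [0,0,0.04],"delta_rot": [0,0,0]},
  {"linear": [0,0,0],"delta_rot": [0,0,0]},
])

```text
t: 14.78
position: [0.6306, 0.1806, 0.1056]
tool_rot: [-0.001, -0.055, 0.998, -0.0]
wrist_force: [-0.1, 0.5, -2.6]
finger_gap: 0.759
```

```bash
python3 -c "
from h import *
st();rows([(.633,.1813,.0598+.016,186.3,5)])"
```

```text
t 14.78 p [0.6306 0.1806 0.1056] head 186.3 gap 0.759 F [-0.1  0.5 -2.6] tilt [-0.0012 -0.0001]
[-0.002, 0.0, 0.024] -0.0
[-0.002, 0.0, 0.024] -0.0
[-0.002, 0.0, 0.024] -0.0
[-0.002, 0.0, 0.024] -0.0
[-0.002, 0.0, 0.024] -0.0
-
```

Emit:
apply_moves([
  {"linear": [-0.005,0,0.035],"delta_rot": [0,0,0]},
  {"linear": [-0.004,0.003,0.035],"delta_rot": [0,0,0]},
  {"linear": [0,0,0.02],"delta_rot": [0,0,0]},
  {"linear": [0,0,0.012],"delta_rot": [0,0,0]},
  {"linear": [0,0,0],"delta_rot": [0,0,0]},
])

```text
t: 15.4
position: [0.6337, 0.1819, 0.0813]
tool_rot: [-0.0, -0.055, 0.998, -0.0]
wrist_force: [0.1, 0.1, -1.4]
finger_gap: 0.758
```

Emit:
apply_moves([
  {"linear": [0,0,0.005],"delta_rot": [0,0,0]},
  {"linear": [0,0,0.005],"delta_rot": [0,0,0]},
  {"linear": [0,0,0.005],"delta_rot": [0,0,0]},
  {"linear": [0,0,0],"delta_rot": [0,0,0]},
  {"linear": [0,0,0],"delta_rot": [0,0,0]},
])

```text
t: 16.02
position: [0.6339, 0.1819, 0.0778]
tool_rot: [0.0, -0.055, 0.998, 0.0]
wrist_force: [-0.2, 0.6, -2.9]
finger_gap: 0.757
```

Emit:
apply_moves([
  {"linear": [0,0,0.003],"delta_rot": [0,0,0]},
  {"linear": [0,0,0.003],"delta_rot": [0,0,0]},
  {"linear": [0,0,0.002],"delta_rot": [0,0,0]},
  {"linear": [0,0,0.002],"delta_rot": [0,0,0]},
  {"linear": [0,0,0],"delta_rot": [0,0,0]},
])

```text
t: 16.65
position: [0.634, 0.1819, 0.0759]
tool_rot: [0.0, -0.055, 0.998, -0.0]
wrist_force: [-2.1, 0.5, 3.9]
finger_gap: 0.756
```

Contact. Releasing and going to pitcher_1.

Emit:
apply_moves([
  {"linear": [0,0,0],"delta_rot": [0,0,0]},
  {"linear": [0,0,0],"delta_rot": [0,0,0]},
  {"linear": [0,0,0],"delta_rot": [0,0,0]},
  {"linear": [0,0,0],"delta_rot": [0,0,0]},
  {"linear": [0,0,0],"delta_rot": [0,0,0]},
], hand=-1)

```text
t: 17.27
position: [0.6339, 0.1818, 0.0753]
tool_rot: [0.0, -0.055, 0.998, 0.0]
wrist_force: [0.5, 0.7, -0.9]
finger_gap: 1.001
```

Emit:
apply_moves([
  {"linear": [0,0,-0.05],"delta_rot": [0,0,0]},
  {"linear": [0,0,-0.1],"delta_rot": [0,0,0]},
  {"linear": [0,0,-0.12],"delta_rot": [0,0,0]},
  {"linear": [0,0,-0.12],"delta_rot": [0,0,0]},
  {"linear": [0,0,-0.1],"delta_rot": [0,0,0]},
])

```text
t: 17.9
position: [0.6343, 0.1819, 0.2004]
tool_rot: [0.001, -0.055, 0.998, 0.0]
wrist_force: [-0.3, 0.1, -0.0]
finger_gap: 0.998
```

```bash
python3 -c "
from h import *
st();rows([(.4567,-.1228,.14,164,10),(.4567,-.1228,.028,164,5)])"
```

```text
t 17.9 p [0.6343 0.1819 0.2004] head 186.32 gap 0.998 F [-0.3  0.1 -0. ] tilt [0.0011 0.    ]
[0.084, -0.113, 0.024] 0.0124
[0.08, -0.117, 0.024] 0.0124
[0.075, -0.12, 0.024] 0.0124
[0.07, -0.122, 0.024] 0.0124
[0.065, -0.125, 0.024] 0.0124
[0.061, -0.127, 0.024] 0.0124
[0.056, -0.13, 0.024] 0.0124
[0.05, -0.132, 0.024] 0.0124
[0.045, -0.134, 0.024] 0.0124
[0.04, -0.135, 0.024] 0.0124
-
[0.0, 0.0, 0.09] -0.0
[0.0, 0.0, 0.09] -0.0
[0.0, 0.0, 0.09] -0.0
[0.0, 0.0, 0.09] -0.0
[0.0, 0.0, 0.09] -0.0
-
```

Emit:
apply_moves([
  {"linear": [0.084,-0.113,0],"delta_rot": [0,0,0.0124]},
  {"linear": [0.08,-0.117,0],"delta_rot": [0,0,0.0124]},
  {"linear": [0.075,-0.12,0],"delta_rot": [0,0,0.0124]},
  {"linear": [0.07,-0.122,0],"delta_rot": [0,0,0.0124]},
  {"linear": [0.065,-0.125,0],"delta_rot": [0,0,0.0124]},
])

```text
t: 18.52
position: [0.5447, 0.0285, 0.199]
tool_rot: [0.001, 0.043, 0.999, -0.0]
wrist_force: [0.5, 0.3, 1.0]
finger_gap: 1.001
```

Emit:
apply_moves([
  {"linear": [0.061,-0.127,0.04],"delta_rot": [0,0,0.0124]},
  {"linear": [0.056,-0.13,0.05],"delta_rot": [0,0,0.0124]},
  {"linear": [0.05,-0.132,0.05],"delta_rot": [0,0,0.0124]},
  {"linear": [0.045,-0.134,0.05],"delta_rot": [0,0,0.0124]},
  {"linear": [0.04,-0.135,0.05],"delta_rot": [0,0,0.0124]},
])

```text
t: 19.15
position: [0.456, -0.1241, 0.1386]
tool_rot: [0.001, 0.14, 0.99, -0.0]
wrist_force: [0.0, -0.1, -0.3]
finger_gap: 1.0
```

```bash
python3 -c "
from h import *
st();rows([(.4567,-.1228,.028,164,5)])
for n in('top','scene'): cv2.imwrite(f'pics/d_{n}.png',grab_frame(n))
a=cv2.imread('pics/d_top.png')[90:230,160:360];b=cv2.imread('pics/d_scene.png')[140:280,160:360]
cv2.imwrite('pics/d.png',cv2.convertScaleAbs(cv2.resize(np.hstack([a,b]),None,fx=2,fy=2,interpolation=2),alpha=1.4))"
```

```text
t 19.15 p [ 0.456  -0.1241  0.1386] head 163.93 gap 1.0 F [ 0.  -0.1 -0.3] tilt [ 0.0009 -0.0004]
[0.0, 0.001, 0.088] -0.0001
[0.0, 0.001, 0.088] -0.0001
[0.0, 0.001, 0.088] -0.0001
[0.0, 0.001, 0.088] -0.0001
[0.0, 0.001, 0.088] -0.0001
-
```

View pics/d.png

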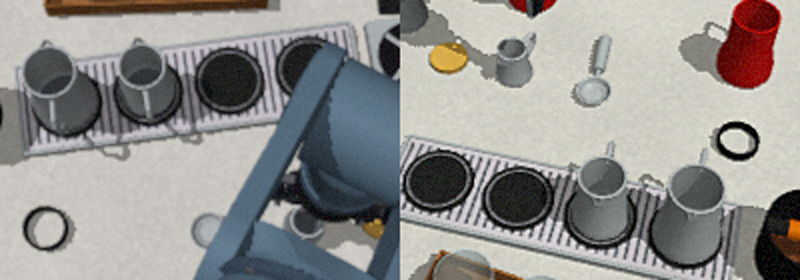

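Pitchers 3 and 4 stand centred on their seats. Next is pitcher_1.

Emit:
apply_moves([
  {"linear": [0,0.002,0.088],"delta_rot": [0,0,0]},
  {"linear": [0,0.001,0.088],"delta_rot": [0,0,0]},
  {"linear": [0,0,0.088],"delta_rot": [0,0,0]},
  {"linear": [0,0,0.088],"delta_rot": [0,0,0]},
  {"linear": [0,0,0.088],"delta_rot": [0,0,0]},
])

```text
t: 19.88
position: [0.4575, -0.1221, 0.0282]
tool_rot: [0.001, 0.139, 0.99, -0.0]
wrist_force: [0.1, -0.4, -0.4]
finger_gap: 0.999
```

Emit:
apply_moves([
  {"linear": [0,0,0],"delta_rot": [0,0,0]},
  {"linear": [0,0,0],"delta_rot": [0,0,0]},
  {"linear": [0,0,0],"delta_rot": [0,0,0]},
  {"linear": [0,0,0],"delta_rot": [0,0,0]},
  {"linear": [0,0,0],"delta_rot": [0,0,0]},
], hand=1, squeeze=25)

```text
t: 20.5
position: [0.4575, -0.1226, 0.0293]
tool_rot: [0.001, 0.139, 0.99, -0.0]
wrist_force: [-0.7, 1.6, 6.6]
finger_gap: 0.514
```

Emit:
apply_moves([
  {"linear": [0,0,0],"delta_rot": [0,0,0]},
  {"linear": [0,0,0],"delta_rot": [0,0,0]},
  {"linear": [0,0,0],"delta_rot": [0,0,0]},
  {"linear": [0,0,0],"delta_rot": [0,0,0]},
  {"linear": [0,0,0],"delta_rot": [0,0,0]},
])

```text
t: 21.12
position: [0.4575, -0.1226, 0.0293]
tool_rot: [0.001, 0.139, 0.99, -0.0]
wrist_force: [-0.7, 2.8, 6.2]
finger_gap: 0.514
```

```bash
python3 -c "
from h import *
st();p,h,s=pose();z=p[2]
rows([(.6675,-.141,z+.09,186.3,10)],start=(p[0],p[1],z+.09,np.degrees(h)))"
```

```text
t 21.12 p [ 0.4575 -0.1226  0.0293] head 163.99 gap 0.514 F [-0.7  2.8  6.2] tilt [ 0.0012 -0.0003]
[-0.083, 0.016, 0.0] -0.0124
[-0.083, 0.013, 0.0] -0.0124
[-0.084, 0.01, 0.0] -0.0124
[-0.084, 0.006, 0.0] -0.0124
[-0.084, 0.003, 0.0] -0.0124
[-0.084, 0.0, 0.0] -0.0124
[-0.084, -0.004, 0.0] -0.0124
[-0.084, -0.007, 0.0] -0.0124
[-0.084, -0.01, 0.0] -0.0124
[-0.083, -0.013, 0.0] -0.0124
-
```

Emit:
apply_moves([
  {"linear": [0,0,-0.03],"delta_rot": [0,0,0]},
  {"linear": [0,0,-0.07],"delta_rot": [0,0,0]},
  {"linear": [0,0,-0.09],"delta_rot": [0,0,0]},
  {"linear": [0,0,-0.09],"delta_rot": [0,0,0]},
  {"linear": [0,0,-0.08],"delta_rot": [0,0,0]},
])

```text
t: 21.75
position: [0.4564, -0.1224, 0.1192]
tool_rot: [0.0, 0.139, 0.99, -0.0]
wrist_force: [-0.1, -0.5, -0.1]
finger_gap: 0.516
```

Emit:
apply_moves([
  {"linear": [-0.083,0.016,0],"delta_rot": [0,0,-0.0124]},
  {"linear": [-0.083,0.013,0],"delta_rot": [0,0,-0.0124]},
  {"linear": [-0.084,0.01,0],"delta_rot": [0,0,-0.0124]},
  {"linear": [-0.084,0.006,0],"delta_rot": [0,0,-0.0124]},
  {"linear": [-0.084,0.003,0],"delta_rot": [0,0,-0.0124]},
])

```text
t: 22.38
position: [0.5619, -0.1315, 0.1183]
tool_rot: [0.0, 0.042, 0.999, -0.0]
wrist_force: [-1.2, -1.1, -1.4]
finger_gap: 0.508
```

Emit:
apply_moves([
  {"linear": [-0.084,0,0],"delta_rot": [0,0,-0.0124]},
  {"linear": [-0.084,-0.004,0],"delta_rot": [0,0,-0.0124]},
  {"linear": [-0.084,-0.007,0],"delta_rot": [0,0,-0.0124]},
  {"linear": [-0.084,-0.01,0],"delta_rot": [0,0,-0.0124]},
  {"linear": [-0.083,-0.013,0],"delta_rot": [0,0,-0.0124]},
])

```text
t: 23.0
position: [0.6667, -0.1407, 0.1182]
tool_rot: [-0.0, -0.056, 0.998, -0.0]
wrist_force: [-0.5, -0.5, -1.4]
finger_gap: 0.516
```

Emit:
apply_moves([
  {"linear": [0,0,0.05],"delta_rot": [0,0,0]},
  {"linear": [0,0,0.06],"delta_rot": [0,0,0]},
  {"linear": [0,0,0.05],"delta_rot": [0,0,0]},
  {"linear": [0,0,0],"delta_rot": [0,0,0]},
  {"linear": [0,0,0],"delta_rot": [0,0,0]},
])

```text
t: 23.62
position: [0.6661, -0.1408, 0.078]
tool_rot: [0.0, -0.055, 0.998, -0.0]
wrist_force: [-1.1, 0.4, -0.7]
finger_gap: 0.512
```

```bash
python3 -c "
from h import *
st();rows([(.668,-.141,.0293+.016,186.3,5)])"
```

```text
t 23.62 p [ 0.6661 -0.1408  0.078 ] head 186.3 gap 0.512 F [-1.1  0.4 -0.7] tilt [ 0.0001 -0.0001]
[-0.001, 0.0, 0.026] 0.0
[-0.001, 0.0, 0.026] 0.0
[-0.001, 0.0, 0.026] 0.0
[-0.001, 0.0, 0.026] 0.0
[-0.001, 0.0, 0.026] 0.0
-
```

Emit:
apply_moves([
  {"linear": [-0.004,0,0.04],"delta_rot": [0,0,0]},
  {"linear": [-0.003,0,0.035],"delta_rot": [0,0,0]},
  {"linear": [0,0,0.022],"delta_rot": [0,0,0]},
  {"linear": [0,0,0.014],"delta_rot": [0,0,0]},
  {"linear": [0,0,0],"delta_rot": [0,0,0]},
])

```text
t: 24.25
position: [0.6676, -0.1403, 0.0496]
tool_rot: [-0.0, -0.055, 0.998, 0.0]
wrist_force: [0.8, 0.5, -1.4]
finger_gap: 0.511
```

Emit:
apply_moves([
  {"linear": [0,0,0.004],"delta_rot": [0,0,0]},
  {"linear": [0,0,0.004],"delta_rot": [0,0,0]},
  {"linear": [0,0,0.004],"delta_rot": [0,0,0]},
  {"linear": [0,0,0.002],"delta_rot": [0,0,0]},
  {"linear": [0,0,0],"delta_rot": [0,0,0]},
])

```text
t: 24.88
position: [0.6678, -0.1404, 0.0465]
tool_rot: [-0.0, -0.055, 0.998, 0.0]
wrist_force: [-0.3, 0.1, -0.7]
finger_gap: 0.515
```

Emit:
apply_moves([
  {"linear": [0,0,0.002],"delta_rot": [0,0,0]},
  {"linear": [0,0,0.002],"delta_rot": [0,0,0]},
  {"linear": [0,0,0.002],"delta_rot": [0,0,0]},
  {"linear": [0,0,0.001],"delta_rot": [0,0,0]},
  {"linear": [0,0,0],"delta_rot": [0,0,0]},
])

```text
t: 25.5
position: [0.6679, -0.1405, 0.0454]
tool_rot: [0.0, -0.055, 0.998, -0.0]
wrist_force: [-2.8, 1.4, 5.6]
finger_gap: 0.513
```

Emit:
apply_moves([
  {"linear": [0,0,0],"delta_rot": [0,0,0]},
  {"linear": [0,0,0],"delta_rot": [0,0,0]},
  {"linear": [0,0,0],"delta_rot": [0,0,0]},
  {"linear": [0,0,0],"delta_rot": [0,0,0]},
  {"linear": [0,0,0],"delta_rot": [0,0,0]},
], hand=-1)

```text
t: 26.12
position: [0.6678, -0.1404, 0.0447]
tool_rot: [-0.0, -0.055, 0.998, 0.0]
wrist_force: [-0.5, -1.1, 0.8]
finger_gap: 0.998
```

Emit:
apply_moves([
  {"linear": [0,0,-0.05],"delta_rot": [0,0,0]},
  {"linear": [0,0,-0.1],"delta_rot": [0,0,0]},
  {"linear": [0,0,-0.12],"delta_rot": [0,0,0]},
  {"linear": [0,0,-0.12],"delta_rot": [0,0,0]},
  {"linear": [0,0,-0.05],"delta_rot": [0,0,0]},
])

```text
t: 26.75
position: [0.6692, -0.141, 0.1582]
tool_rot: [0.002, -0.055, 0.998, -0.001]
wrist_force: [-0.3, 0.3, -0.2]
finger_gap: 1.002
```

```bash
python3 -c "
from h import *
st();rows([(.4122,-.3205,.15,206,10),(.4122,-.3205,.038,206,5)])"
```

```text
t 26.75 p [ 0.6692 -0.141   0.1582] head 186.31 gap 1.002 F [-0.3  0.3 -0.2] tilt [ 0.0021 -0.001 ]
[0.11, -0.06, 0.003] -0.0109
[0.112, -0.056, 0.003] -0.0109
[0.114, -0.052, 0.003] -0.0109
[0.116, -0.048, 0.003] -0.0109
[0.117, -0.044, 0.003] -0.0109
[0.119, -0.04, 0.003] -0.0109
[0.12, -0.036, 0.003] -0.0109
[0.121, -0.032, 0.003] -0.0109
[0.122, -0.028, 0.003] -0.0109
[0.123, -0.024, 0.003] -0.0109
-
[0.0, 0.0, 0.09] 0.0
[0.0, 0.0, 0.09] 0.0
[0.0, 0.0, 0.09] 0.0
[0.0, 0.0, 0.09] 0.0
[0.0, 0.0, 0.09] 0.0
-
```

Emit:
apply_moves([
  {"linear": [0.11,-0.06,0.003],"delta_rot": [0,0,-0.0109]},
  {"linear": [0.112,-0.056,0.003],"delta_rot": [0,0,-0.0109]},
  {"linear": [0.114,-0.052,0.003],"delta_rot": [0,0,-0.0109]},
  {"linear": [0.116,-0.048,0.003],"delta_rot": [0,0,-0.0109]},
  {"linear": [0.117,-0.044,0.003],"delta_rot": [0,0,-0.0109]},
])

```text
t: 27.38
position: [0.5381, -0.2301, 0.1507]
tool_rot: [-0.0, -0.141, 0.99, 0.0]
wrist_force: [-0.2, -0.0, -0.0]
finger_gap: 0.998
```

Emit:
apply_moves([
  {"linear": [0.119,-0.04,0.003],"delta_rot": [0,0,-0.0109]},
  {"linear": [0.12,-0.036,0.003],"delta_rot": [0,0,-0.0109]},
  {"linear": [0.121,-0.032,0.003],"delta_rot": [0,0,-0.0109]},
  {"linear": [0.122,-0.028,0.003],"delta_rot": [0,0,-0.0109]},
  {"linear": [0.123,-0.024,0.003],"delta_rot": [0,0,-0.0109]},
])

```text
t: 28.0
position: [0.4097, -0.3196, 0.1471]
tool_rot: [-0.0, -0.225, 0.974, 0.0]
wrist_force: [-0.2, 0.4, -0.4]
finger_gap: 1.002
```

```bash
python3 -c "
from h import *
st();rows([(.4122,-.3205,.038,206,5)])
for n in('top','scene'): cv2.imwrite(f'pics/e_{n}.png',grab_frame(n))
a=cv2.imread('pics/e_top.png')[90:240,165:425];a=cv2.resize(a,None,fx=3,fy=3,interpolation=2)
cv2.imwrite('pics/e.png',cv2.convertScaleAbs(a,alpha=1.5))"
```

```text
t 28.0 p [ 0.4097 -0.3196  0.1471] head 206.0 gap 1.002 F [-0.2  0.4 -0.4] tilt [-0.0001  0.0002]
[-0.001, -0.002, 0.087] -0.0
[-0.001, -0.002, 0.087] -0.0
[-0.001, -0.002, 0.087] -0.0
[-0.001, -0.002, 0.087] -0.0
[-0.001, -0.002, 0.087] -0.0
-
```

View pics/e.png

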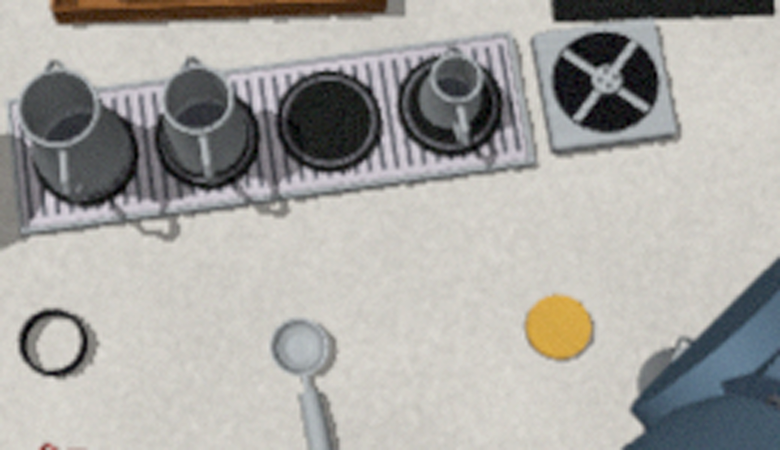

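Pitchers 4, 3 and 1 stand on their seats with handles to the front, and seat2 at crop (330,118) is free. Picking pitcher_2.

Emit:
apply_moves([
  {"linear": [-0.003,-0.004,0.087],"delta_rot": [0,0,0]},
  {"linear": [-0.002,-0.004,0.087],"delta_rot": [0,0,0]},
  {"linear": [0,0,0.087],"delta_rot": [0,0,0]},
  {"linear": [0,0,0.087],"delta_rot": [0,0,0]},
  {"linear": [0,0,0.087],"delta_rot": [0,0,0]},
])

```text
t: 28.72
position: [0.4132, -0.3199, 0.0377]
tool_rot: [0.0, -0.224, 0.975, 0.0]
wrist_force: [0.0, 0.1, -0.2]
finger_gap: 0.999
```

Emit:
apply_moves([
  {"linear": [0,0,0],"delta_rot": [0,0,0]},
  {"linear": [0,0,0],"delta_rot": [0,0,0]},
  {"linear": [0,0,0],"delta_rot": [0,0,0]},
  {"linear": [0,0,0],"delta_rot": [0,0,0]},
  {"linear": [0,0,0],"delta_rot": [0,0,0]},
], hand=1, squeeze=28)

```text
t: 29.35
position: [0.4132, -0.321, 0.0393]
tool_rot: [0.0, -0.224, 0.975, -0.001]
wrist_force: [0.7, 0.3, 3.8]
finger_gap: 0.609
```

Emit:
apply_moves([
  {"linear": [0,0,0],"delta_rot": [0,0,0]},
  {"linear": [0,0,0],"delta_rot": [0,0,0]},
  {"linear": [0,0,0],"delta_rot": [0,0,0]},
  {"linear": [0,0,0],"delta_rot": [0,0,0]},
  {"linear": [0,0,0],"delta_rot": [0,0,0]},
])

```text
t: 29.98
position: [0.4132, -0.321, 0.0393]
tool_rot: [0.0, -0.224, 0.975, -0.001]
wrist_force: [0.4, 1.6, 5.8]
finger_gap: 0.608
```

```bash
python3 -c "
from h import *
st();p,h,s=pose();z=p[2]
rows([(.6553,-.0338,z+.12,186.3,10)],start=(p[0],p[1],z+.12,np.degrees(h)))"
```

```text
t 29.98 p [ 0.4132 -0.321   0.0393] head 205.93 gap 0.608 F [0.4 1.6 5.8] tilt [ 0.0003 -0.0005]
[-0.137, 0.061, 0.0] 0.0109
[-0.135, 0.066, 0.0] 0.0109
[-0.133, 0.07, 0.0] 0.0109
[-0.13, 0.075, 0.0] 0.0109
[-0.128, 0.079, 0.0] 0.0109
[-0.125, 0.083, 0.0] 0.0109
[-0.122, 0.088, 0.0] 0.0109
[-0.119, 0.092, 0.0] 0.0109
[-0.116, 0.096, 0.0] 0.0109
[-0.112, 0.1, 0.0] 0.0109
-
```

Emit:
apply_moves([
  {"linear": [0,0,-0.04],"delta_rot": [0,0,0]},
  {"linear": [0,0,-0.1],"delta_rot": [0,0,0]},
  {"linear": [0,0,-0.12],"delta_rot": [0,0,0]},
  {"linear": [0,0,-0.12],"delta_rot": [0,0,0]},
  {"linear": [0,0,-0.1],"delta_rot": [0,0,0]},
])

```text
t: 30.6
position: [0.4126, -0.3205, 0.1599]
tool_rot: [0.0, -0.224, 0.975, -0.0]
wrist_force: [0.1, -0.4, -1.0]
finger_gap: 0.61
```

Emit:
apply_moves([
  {"linear": [-0.137,0.061,0],"delta_rot": [0,0,0.0109]},
  {"linear": [-0.135,0.066,0],"delta_rot": [0,0,0.0109]},
  {"linear": [-0.133,0.07,0],"delta_rot": [0,0,0.0109]},
  {"linear": [-0.13,0.075,0],"delta_rot": [0,0,0.0109]},
  {"linear": [-0.128,0.079,0],"delta_rot": [0,0,0.0109]},
])

```text
t: 31.22
position: [0.534, -0.1759, 0.1587]
tool_rot: [-0.0, -0.14, 0.99, 0.0]
wrist_force: [0.3, -0.9, -0.7]
finger_gap: 0.607
```

Emit:
apply_moves([
  {"linear": [-0.125,0.083,0],"delta_rot": [0,0,0.0109]},
  {"linear": [-0.122,0.088,0],"delta_rot": [0,0,0.0109]},
  {"linear": [-0.119,0.092,0],"delta_rot": [0,0,0.0109]},
  {"linear": [-0.116,0.096,0],"delta_rot": [0,0,0.0109]},
  {"linear": [-0.112,0.1,0],"delta_rot": [0,0,0.0109]},
])

```text
t: 31.85
position: [0.655, -0.0322, 0.1585]
tool_rot: [-0.0, -0.054, 0.999, -0.0]
wrist_force: [0.6, -0.5, -1.6]
finger_gap: 0.609
```

Emit:
apply_moves([
  {"linear": [0,0,0.05],"delta_rot": [0,0,0]},
  {"linear": [0,0,0.06],"delta_rot": [0,0,0]},
  {"linear": [0,0,0.05],"delta_rot": [0,0,0]},
  {"linear": [0,0,0],"delta_rot": [0,0,0]},
  {"linear": [0,0,0],"delta_rot": [0,0,0]},
])

```text
t: 32.48
position: [0.6548, -0.0338, 0.1188]
tool_rot: [0.0, -0.055, 0.999, -0.0]
wrist_force: [0.1, -0.1, -1.2]
finger_gap: 0.611
```

```bash
python3 -c "
from h import *
st();rows([(.6558,-.0338,.0393+.016,186.3,5)])"
```

```text
t 32.48 p [ 0.6548 -0.0338  0.1188] head 186.27 gap 0.611 F [ 0.1 -0.1 -1.2] tilt [ 0.0002 -0.0001]
[-0.001, 0.0, 0.051] -0.0
[-0.001, 0.0, 0.051] -0.0
[-0.001, 0.0, 0.051] -0.0
[-0.001, 0.0, 0.051] -0.0
[-0.001, 0.0, 0.051] -0.0
-
```

Down 59.5 mm to about .059, then creep.

Emit:
apply_moves([
  {"linear": [-0.003,0,0.07],"delta_rot": [0,0,0]},
  {"linear": [0,0,0.07],"delta_rot": [0,0,0]},
  {"linear": [0,0,0.055],"delta_rot": [0,0,0]},
  {"linear": [0,0,0.03],"delta_rot": [0,0,0]},
  {"linear": [0,0,0.013],"delta_rot": [0,0,0]},
])

```text
t: 33.1
position: [0.6552, -0.033, 0.0582]
tool_rot: [-0.0, -0.055, 0.998, 0.0]
wrist_force: [1.3, 0.4, -1.7]
finger_gap: 0.611
```

Emit:
apply_moves([
  {"linear": [0,0,0.004],"delta_rot": [0,0,0]},
  {"linear": [0,0,0.003],"delta_rot": [0,0,0]},
  {"linear": [0,0,0.002],"delta_rot": [0,0,0]},
  {"linear": [0,0,0],"delta_rot": [0,0,0]},
  {"linear": [0,0,0],"delta_rot": [0,0,0]},
])

```text
t: 33.72
position: [0.6556, -0.0331, 0.057]
tool_rot: [0.0, -0.055, 0.998, -0.0]
wrist_force: [-0.2, 0.0, -0.3]
finger_gap: 0.61
```

Emit:
apply_moves([
  {"linear": [0,0,0.003],"delta_rot": [0,0,0]},
  {"linear": [0,0,0.003],"delta_rot": [0,0,0]},
  {"linear": [0,0,0.002],"delta_rot": [0,0,0]},
  {"linear": [0,0,0],"delta_rot": [0,0,0]},
  {"linear": [0,0,0],"delta_rot": [0,0,0]},
])

```text
t: 34.35
position: [0.6556, -0.0331, 0.0553]
tool_rot: [0.0, -0.055, 0.998, -0.0]
wrist_force: [-4.1, 0.7, 5.7]
finger_gap: 0.607
```

Contact. Releasing, rising and backing off so the arm clears the view.

Emit:
apply_moves([
  {"linear": [0,0,0],"delta_rot": [0,0,0]},
  {"linear": [0,0,0],"delta_rot": [0,0,0]},
  {"linear": [0,0,0],"delta_rot": [0,0,0]},
  {"linear": [0,0,0],"delta_rot": [0,0,0]},
  {"linear": [0,0,0],"delta_rot": [0,0,0]},
], hand=-1)

```text
t: 34.98
position: [0.6555, -0.0331, 0.0547]
tool_rot: [-0.0, -0.055, 0.998, -0.0]
wrist_force: [-0.3, -0.1, 0.1]
finger_gap: 0.997
```

Emit:
apply_moves([
  {"linear": [0,0,-0.05],"delta_rot": [0,0,0]},
  {"linear": [0,0,-0.12],"delta_rot": [0,0,0]},
  {"linear": [0,0,-0.15],"delta_rot": [0,0,0]},
  {"linear": [0,0,-0.16],"delta_rot": [0,0,0]},
  {"linear": [0,0,-0.16],"delta_rot": [0,0,0]},
])

```text
t: 35.6
position: [0.6555, -0.0331, 0.2173]
tool_rot: [0.001, -0.055, 0.998, -0.0]
wrist_force: [0.0, -0.5, -0.8]
finger_gap: 0.999
```

Emit:
apply_moves([
  {"linear": [0.15,-0.13,0],"delta_rot": [0,0,0]},
  {"linear": [0.15,-0.13,0],"delta_rot": [0,0,0]},
  {"linear": [0.15,-0.13,0],"delta_rot": [0,0,0]},
  {"linear": [0.15,-0.13,0],"delta_rot": [0,0,0]},
  {"linear": [0.15,-0.13,0],"delta_rot": [0,0,0]},
])

```text
t: 36.22
position: [0.486, -0.2164, 0.216]
tool_rot: [0.001, -0.055, 0.998, -0.001]
wrist_force: [1.0, -1.5, -0.6]
finger_gap: 1.002
```

Emit:
apply_moves([
  {"linear": [0.03,-0.15,0],"delta_rot": [0,0,0]},
  {"linear": [0,0,0],"delta_rot": [0,0,0]},
  {"linear": [0,0,0],"delta_rot": [0,0,0]},
  {"linear": [0,0,0],"delta_rot": [0,0,0]},
  {"linear": [0,0,0],"delta_rot": [0,0,0]},
])

```text
t: 36.85
position: [0.484, -0.2524, 0.2148]
tool_rot: [-0.0, -0.056, 0.998, 0.0]
wrist_force: [0.6, -0.2, -0.0]
finger_gap: 0.998
```

```bash
python3 -c "
from h import *
st()
for n in('top','scene'): cv2.imwrite(f'pics/f_{n}.png',grab_frame(n))
a=cv2.imread('pics/f_top.png')[95:175,165:345];a=cv2.resize(a,None,fx=4.4,fy=4.4,interpolation=2)
cv2.imwrite('pics/f1.png',cv2.convertScaleAbs(a,alpha=1.6))
a=cv2.imread('pics/f_scene.png')[180:290,145:345];a=cv2.resize(a,None,fx=4,fy=4,interpolation=2)
cv2.imwrite('pics/f2.png',cv2.convertScaleAbs(a,alpha=1.4))"
```

```text
t 36.85 p [ 0.484  -0.2524  0.2148] head 186.4 gap 0.998 F [ 0.6 -0.2 -0. ] tilt [-0.      0.0001]
```

View pics/f1.png

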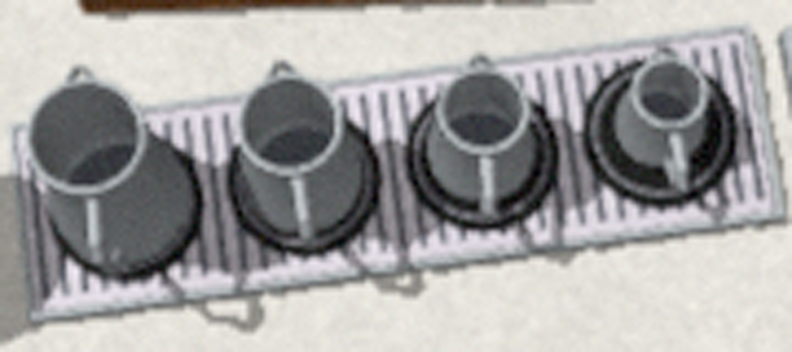

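View pics/f2.png

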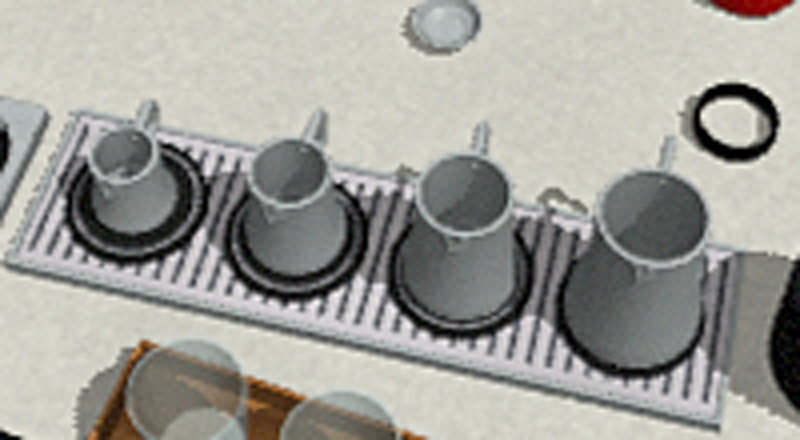

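Top view rim centres are p4 (86,137), p3 (291,126), p2 (484,110) and p1 (669,91). Handles point to the front edge. I'll check offsets and headings numerically.

```bash
python3 - <<'E'
from h import *
T=lambda p:(165+(p[0]+.5)/4.4-.5,95+(p[1]+.5)/4.4-.5)
S=lambda p:(145+(p[0]+.5)/4-.5,180+(p[1]+.5)/4-.5)
tr=np.radians(6.3);M=np.array([[np.cos(tr),np.sin(tr)],[-np.sin(tr),np.cos(tr)]])
seat={1:((.666,-.1402),(.6686,-.1417)),2:((.6543,-.0331),(.6564,-.0345)),3:((.6426,.0747),(.6446,.0733)),4:((.6304,.1821),(.6331,.1804))}
D={1:((669,91),(123,154),(677,136),(682,182),(150,103),.058),2:((484,110),(290,171),(486,157),(490,210),(320,114),.076),
3:((291,126),(463,194),(297,178),(306,237),(484,126),.094),4:((86,137),(654,217),(92,196),(96,252),(670,140),.114)}
for k,(a,b,r,e,se,h) in D.items():
    z=h+.016;X,g=tri(T(a),S(b));A=onz("top",T(a),z);B=onz("scene",S(b),z)
    R=onz("top",T(r),z-.008);E=onz("top",T(e),z-.010);F=onz("scene",S(se),z-.008)
    ang=lambda v:round(np.degrees(np.arctan2(v[1],v[0]))%360-186.3,1)
    print(k,"z",X[2].round(3),"off top mm",(M@(A[:2]-seat[k][0])*1e3).round(1),"scene",(M@(B[:2]-seat[k][1])*1e3).round(1),"handle err top",ang(E-A),ang(E-R),"scene",ang(F-B))
E
```

```text
1 z 0.071 off top mm [2.3 1.1] scene [2.8 1.4] handle err top 0.4 -2.7 scene -0.0
2 z 0.089 off top mm [-0.7  0.5] scene [1.  1.6] handle err top -4.6 -4.0 scene -4.6
3 z 0.104 off top mm [-1.5 -0.5] scene [ 2.6 -0.5] handle err top -0.2 1.0 scene -0.6
4 z 0.125 off top mm [0.9 0.5] scene [3.4 1.4] handle err top -2.9 -2.8 scene -1.3
```

Every pitcher is upright, within about 3 mm of its seat centre and within about 5° of the front. Handing in.

```bash
python3 -c "
from bench import *
job_done()"
```

```text
the job is handed in; nothing more can be done
```

The four steel pitchers now stand on the tray in order of size: pitcher_1 on seat1 next to the rinser, then 2, 3 and pitcher_4 on seat4 next to the knock box. I gripped each by the neck and lowered it until the force reading showed contact (under 6 N upward). Then I released it, and handed in after about 37 s of robot time.

**Position:** in the last two views all four were upright and within about 3.5 mm of their seat centres.

**Handles:** these pointed to the front within about 3°, except pitcher_2, which is about 4.6° off. I left that as good enough.

**Disagreements:** the cameras differed from each other by about 2–4 mm along the tray's depth. Triangulated heights came out up to 6 mm below the stated ones, mostly 3–6 mm on the rims. The contact heights felt when setting down matched the stated seat height to within 0.1–0.2 mm, so I relied on those.

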